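# Slide a spacer plate out of its tray and seat it in the jig

### The job

The flat steel spacer plate lies sunk in the channel of the blue tray: press on it lightly and slide it out of the open near end until that end overhangs enough to be gripped across its width, without letting it fall. Then grip the overhanging end, lift the plate off the tray, lay it flat in the channel of the yellow jig, push it fully home against the stop at the far end, and let go. Use light forces throughout and leave the bearing, the grease jar and the oil filter where they are.

Things in the scene. Friction and masses are not known exactly. Their poses are not given: they have to be found in the camera images.
- plate_center (a point): centre (half-way up) of the loose flat steel spacer plate, a plain solid bar 120 mm long (its x), 46 mm wide (its y), 6 mm thick (z up), about 0.22 kg. At the start it lies along the tray's channel, its near end 1 to 8 mm inside the mouth and its top level with the rims
- tray_mouth (a point): blue fixed tray: middle of the channel floor at its open end, 60 mm above the bench. x points along the channel into the tray (away from the robot), y across, z up. The channel is 50 mm wide and 130 mm long; its rims (14 mm wide) and closed far end rise 6 mm above the floor, level with the plate's top
- jig_mouth (a point): yellow fixed jig: middle of the channel floor at its open end, 45 mm above the bench. x points along the channel to the stop (away from the robot), y across, z up. The channel is 52 mm wide, open above, with rims 6 mm high and 14 mm wide; the stop's face is 85 mm from the mouth, so a plate fully home overhangs the mouth by 35 mm, its centre 25 mm inside
- bearing_center (a point): centre of a loose steel roller bearing lying flat on the bench, 68 mm across, 20 mm high: leave it alone
- jar_center (a point): centre of a loose grease jar with green lid standing on the bench, 70 mm across, 71 mm high: leave it alone
- filter_center (a point): centre of a loose black oil filter standing on the bench, 68 mm across, 90 mm high: leave it alone
- plate: the spacer plate; origin at the middle of its underside, axes as plate_center. It slides in the tray and jig with a friction of about 0.28, under a fingertip it has at least twice that, so a press of 5 to 10 N drags it; press on a part that stays above the tray. The contact is stiff: more than 30 N between plate and tray or jig is too much
- tray: the blue tray; origin on the bench 60 mm below tray_mouth, same axes. The block is 78 mm wide and 144 mm long; its front face at the mouth is upright with free space before it; foot flanges 8 mm high at the sides, set back 20 mm. In the room round it: a bench vice 0.22 m high stands to the left, and a lamp column hangs over the far edge of the bench (x 0.69, y -0.14) from 0.64 m upwards: keep the arm clear of both
- jig: the yellow jig; origin on the bench 45 mm below jig_mouth, same axes. The block is 80 mm wide and 105 mm long; its front face at the mouth is upright with free space before it; foot flanges 8 mm high at the sides, set back 20 mm

How it is judged (in metres and radians):
On the way, in this order (a step that is already met when the one before it is completed fails the run):
1. the plate has been slid out so that its near end overhangs the tray's open end by 20 mm or more, still lying flat in the channel (x of plate_center in the frame of tray_mouth between 0 and 0.04 m and z of plate_center in the frame of tray_mouth between 0 and 0.0055 m and angle between plate_center's own z axis and vertical below 0.06 rad), for 0.2 s.
2. the plate is gripped and lifted clear of the tray (contact force between the fingers and plate above 1 N and contact force between plate and tray below 0.05 N and z of plate_center in the frame of tray_mouth above 0.0055 m), for 0.1 s.
At the end, for the whole second after the job is handed in: the plate lies flat on the floor of the yellow jig's channel, between its rims, with its far end against the stop (gap under 2.5 mm), released and at rest (x of plate_center in the frame of jig_mouth between 0.0225 and 0.0275 m and y of plate_center in the frame of jig_mouth between -0.005 and 0.005 m and z of plate_center in the frame of jig_mouth below 0.005 m and angle between the x axis of plate_center and the x axis of jig_mouth, either way round below 0.1 rad and angle between plate_center's own z axis and vertical below 0.03 rad and linear speed of plate below 0.01 m/s); the robot touches nothing.
It fails at once if the plate is pressed on or knocked against the tray with more than 30 N (contact force between plate and tray above 30 N).
It fails at once if the plate is pressed on or knocked against the jig with more than 30 N (contact force between plate and jig above 30 N).
It fails at once if the plate falls below the level of the tray and jig channels (height (world z) of plate_center below 0.035 m).
It fails at once if the bearing, the grease jar or the oil filter is moved more than 20 mm (distance of any of bearing_center, jar_center, filter_center from where it was at the start of the episode above 0.02 m).
It also fails if it takes over 72 s, if anything falls off the work surface, if the arm or the gripper's body presses on something with over 40 N, if the wrist force passes 120 N, or if a joint passes its speed limit or range.

### The arm

A 6-joint arm with a two-finger parallel gripper is mounted at the origin on the work surface; the furniture and walls round the work are solid. World frame = base frame: x ahead of the robot, y to its left, z up, the work surface at z = 0. Lengths are in mm, angles in rad, forces in N, time in s.
With the tool pointing down it reaches from about 350 to 975 mm from the base axis. Payload 7.1 kg.
Tool frame: the origin (TCP) lies at the very end of the fingers, on their centre line; the grasp point (between the pads) lies ctrl.hold_point_z behind it (ctrl.hold_point_z is the distance from the TCP to the grasp point, in mm); z points along the fingers, y is the line along which they close (so a half turn about z gives the same grasp; the last joint's range is limited). The gripper opens to 88 mm and grips with 3 to 60 N. Pads are 20 mm wide; open, the fingers measure 115 mm over their backs; the gripper's body (75 mm by 178 mm) begins 61 mm behind the grasp point.
Start: joints at [1.254, 0.423, 1.63, -0, 1.089, -0.019], TCP at [183.354, 597.483, 222.675] pointing down, gripper open.
Joint ranges: [-3, 3], [-0.9, 2.11], [0.09, 2.58], [-1.31, 4.45], [0.11, 2.69], [-2.54, 2.54]. Speed limits (rad/s): [2.39, 2.39, 3.01, 3.14, 3.14, 3.14].

### API

Orientations are given as a rotation vector (axis times angle).
In Python, from workcell import ctrl gives the robot as it stands. The module is installed in compiled form; this text tells all that it offers.
- The arm moves only by the shell command python3 -m creep 'ROWS'. ROWS is JSON, a list of rows, each an object with "translation": the shift along the tool's x, y, z in mm, a list of three; "angular": the turn, a rotation vector about the tool's x, y, z in rad, a list of three; "jaw": the opening, from 0 (shut) to 1 (fully open). A call has exactly 8 rows; each row is the pose to reach, as a shift and turn from the pose commanded when the call began, along the tool's axes at that moment; what a row does not reach only later rows make up. A row lasts 1/8 s, in which the tool goes at most 62.5 mm and 10.7 degrees, less where a joint would pass 70% of its speed; a pose out of reach is approached as far as the arm can. A call with a gripper value outside its range is refused whole. The fingers move at their own pace and stop on an object; the grip force is fixed at half the most. Time passes only in rows, so rows that repeat a pose let the fingers close, or fill a call up. It gives the time, the measured TCP pose, the force, the opening and the grip force at its end, in the units of the state.
- ctrl.get_obs(): the state, without advancing time (a new reading comes with each control period).
- ctrl.get_image(name): name is "scene" or "top" or "wrist"; returns the picture (400x640x3 uint8, red, green, blue); there is no depth.
- ctrl.camera_info(name): a dict with "camera_matrix" (3x3 intrinsics, pixels), "world_from_camera" (4x4, takes a point from camera to world coordinates). Camera axes: x right, y up, looking along -z (the intrinsics and any distortion apply to the point x, -y, -z); pixel columns grow to the right and rows downward; lengths in mm; the calibration is good to about 2 mm. A picture is of the moment at which its call begins: read the wrist's pose just before it. camera_info takes no time and is no camera call; for the wrist camera it gives the pose at the moment of the call.
- ctrl.close_job(): hands the job in; it is judged then, once.
Trained networks look in the newest picture that a camera, given by its name, has taken for a name from the list of things; names that differ only in an ending like _2 or _b are one class to them, and where a whole thing is asked for, a point or a joint stands for the part that bears it (a point fixed in the world has none). Each returns a list of dicts, best first, with "score" (0 to 1); they miss things now and then, are a little off and sometimes report something else, mostly with a low value. They report only what shows in the picture. A call takes as long as a camera call.
- ctrl.look_for(camera, label): "rect" ([left, top, right, bottom] in pixels, round what is visible of it).
The state is a dict: "t": time; "qpos": joint angles; "qvel": joint speeds; "joint_torque": joint torques, N m; "ee_pos": TCP position; "orientation": TCP orientation; "ft_force": force on the tool from outside, world axes, zero at the start; "moment": the same for the moment, N m; "width": finger opening in mm; "grasp_force": force on a finger pad.
Only numpy, scipy, OpenCV 4.12 (cv2) and the standard library are available. Lean on these libraries where they do the work, as an engineer would, in place of code of your own. Each camera call takes 0.05 s, during which the arm holds its last target. There are 200 camera calls.

## Working session

There is one attempt and no reset: what is moved stays moved. The work goes in short steps, Python scripts to look and compute and a shell command to move; the robot and the scene stay as the last step left them, time stands still between calls to the robot, and variables do not carry over. Pictures are saved under pics/ and viewed, at most 10 in all, crops included, and the job is handed in when it is done.

```bash
mkdir -p pics; python3 - <<'E'
from workcell import ctrl
import cv2,numpy as np
o=ctrl.get_obs();print({k:np.round(v,3).tolist() for k,v in o.items()},ctrl.hold_point_z)
for c in ['scene','top','wrist']:
    im=ctrl.get_image(c);cv2.imwrite(f'pics/{c}0.png',im[:,:,::-1])
    i=ctrl.camera_info(c);print(c,np.round(i['camera_matrix'],1).tolist(),np.round(i['world_from_camera'],3).tolist(),[k for k in i])
    for l in ['plate','tray','jig','bearing_center','jar_center','filter_center']:
        r=ctrl.look_for(c,l);print(l,[(np.round(d['rect']).tolist(),round(d['score'],2)) for d in r[:2]])
E
```

```text
{'t': 0.0, 'qpos': [1.254, 0.424, 1.631, -0.0, 1.089, -0.019], 'qvel': [-0.001, 0.001, 0.002, -0.0, 0.002, -0.001], 'joint_torque': [0.0, -54.462, -27.367, 0.064, 0.023, -0.0], 'ee_pos': [183.19, 596.98, 221.924], 'orientation': [-0.466, -3.107, 0.002], 'ft_force': [0.319, 0.46, 0.113], 'moment': [0.003, -0.051, -0.014], 'grasp_force': 0.0, 'width': 87.725} 18.700000000000003
scene [[364.1, 0.0, 315.5], [0.0, 364.1, 197.9], [0.0, 0.0, 1.0]] [[-0.615, -0.632, 0.472, 842.967], [0.789, -0.488, 0.373, 229.306], [-0.005, 0.602, 0.799, 772.057], [0.0, 0.0, 0.0, 1.0]] ['camera_matrix', 'world_from_camera']
plate [([287.0, 211.0, 338.0, 255.0], 0.92)]
tray [([275.0, 207.0, 340.0, 276.0], 0.62)]
jig [([222.0, 185.0, 276.0, 236.0], 0.7)]
bearing_center [([307.0, 187.0, 327.0, 208.0], 0.96)]
jar_center [([274.0, 204.0, 343.0, 279.0], 0.7), ([288.0, 209.0, 337.0, 255.0], 0.58)]
filter_center [([279.0, 128.0, 301.0, 163.0], 0.75)]
top [[403.4, 0.0, 314.4], [0.0, 403.4, 205.6], [0.0, 0.0, 1.0]] [[0.007, 0.993, -0.117, 351.757], [-1.0, 0.006, -0.01, -86.308], [-0.009, 0.117, 0.993, 922.472], [0.0, 0.0, 0.0, 1.0]] ['camera_matrix', 'world_from_camera']
plate [([291.0, 152.0, 317.0, 208.0], 0.78)]
tray [([280.0, 144.0, 330.0, 217.0], 0.64)]
jig [([357.0, 146.0, 408.0, 199.0], 0.57)]
bearing_center [([317.0, 218.0, 349.0, 247.0], 0.96), ([280.0, 146.0, 328.0, 210.0], 0.54)]
jar_center [([216.0, 225.0, 253.0, 255.0], 0.65)]
filter_center [([391.0, 252.0, 433.0, 286.0], 0.92)]
wrist [[318.8, 0.0, 321.1], [0.0, 318.8, 196.2], [0.0, 0.0, 1.0]] [[0.293, -0.924, -0.243, 116.806], [0.956, 0.284, 0.075, 617.548], [-0.0, -0.255, 0.967, 385.148], [0.0, 0.0, 0.0, 1.0]] ['camera_matrix', 'world_from_camera']
plate []
tray []
jig []
bearing_center []
jar_center []
filter_center []
```

```bash
python3 - <<'E'
import cv2
a=cv2.imread('pics/top0.png')[110:310,190:460];cv2.imwrite('pics/topc.png',cv2.resize(a,None,fx=2.96,fy=2.96,interpolation=cv2.INTER_CUBIC))
E
```

```text
(no output)
```

View pics/topc.png

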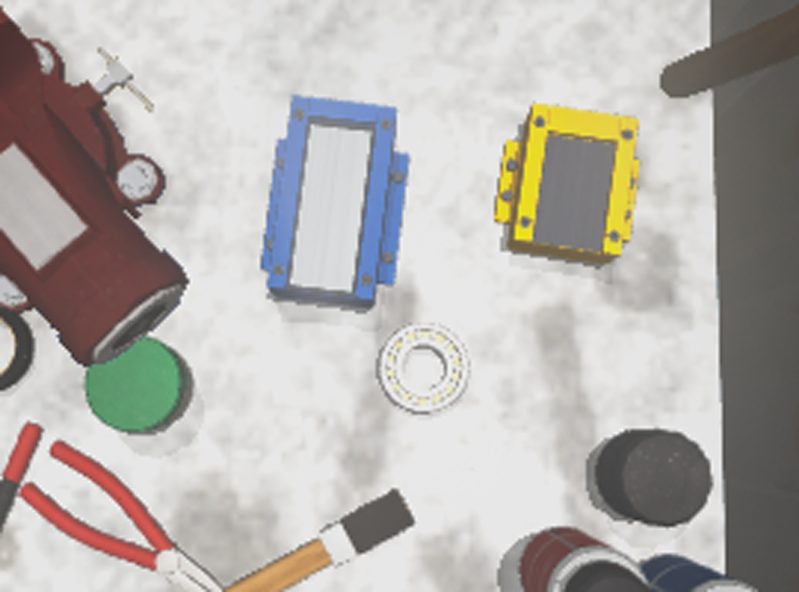

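View pics/scene0.png

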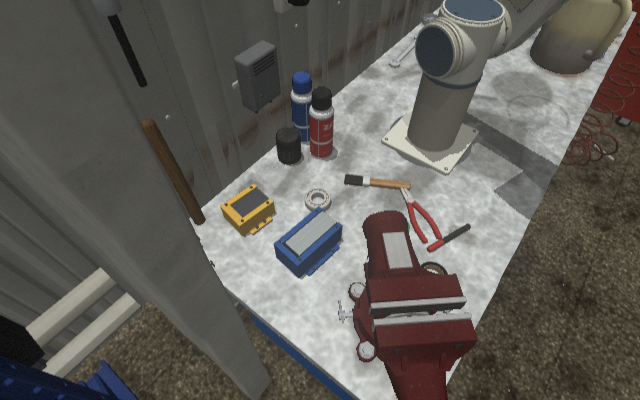

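The top view shows the blue tray with the plate at crop (335,205), the yellow jig at (575,185), the bearing at (424,368) just right of the tray's near end, and the vice on the left. I'll back-project the corners next.

```bash
cat > h.py <<'E'
import numpy as np,cv2
from workcell import ctrl
def ray(cam_info,px,z):
    K=np.array(cam_info['camera_matrix']);T=np.array(cam_info['world_from_camera'])
    p=np.linalg.solve(K,[px[0],px[1],1]);d=T[:3,:3]@[p[0],-p[1],-p[2]];o=T[:3,3]
    return (o+d*(z-o[2])/d[2])[:2]
def frame(c,z,px):
    P=np.array([ray(c,q,z) for q in px]) # FL FR NR NL
    near=(P[2]+P[3])/2;far=(P[0]+P[1])/2;d=far-near;l=P[0]-P[1]+P[3]-P[2]
    print(np.round(P,1).tolist(),'near',near.round(1),'far',far.round(1),'len',np.linalg.norm(d).round(1),'w',np.linalg.norm(l/2).round(1),'yaw',np.arctan2(d[1],d[0]).round(3),'yaw_w',np.arctan2(-l[0],l[1]).round(3))
E
python3 - <<'E'
from h import *
c=ctrl.camera_info('top')
f=lambda L:[(190+(x+.5)/2.96-.5,110+(y+.5)/2.96-.5) for x,y in L]
frame(c,66,f([(291,96),(397,105),(375,303),(269,292)]))
frame(c,66,f([(308,124),(373,127),(355,292),(290,287)]))
frame(c,51,f([(532,104),(638,117),(616,257),(509,243)]))
for n,p,z in [('bearing',(424,368),20),('jar',(137,383),71),('filter',(667,477),90),('vice',(185,280),150)]: print(n,ray(c,f([p])[0],z))
E
```

```text
[[591.4, -19.3], [584.9, -97.3], [438.6, -82.1], [446.1, -5.5]] near [442.4 -43.8] far [588.2 -58.3] len 146.5 w 77.6 yaw -0.099 yaw_w -0.09
[[570.4, -32.1], [568.3, -79.8], [446.5, -67.6], [449.9, -20.6]] near [448.2 -44.1] far [569.3 -55.9] len 121.7 w 47.4 yaw -0.097 yaw_w -0.057
[[590.2, -198.4], [580.6, -277.2], [475.1, -259.0], [485.1, -180.5]] near [ 480.1 -219.8] far [ 585.4 -237.8] len 106.8 w 79.3 yaw -0.17 yaw_w -0.124
bearing [ 394.19556399 -119.12499785]
jar [379.83343193  87.05527353]
filter [ 317.14840892 -283.63287589]
vice [444.4374746  41.5725867]
```

```bash
python3 - <<'E'
from h import *
a=cv2.imread('pics/scene0.png')[180:300,260:440];a=cv2.resize(a,None,fx=4,fy=4,interpolation=cv2.INTER_CUBIC)
s=ctrl.camera_info('scene');c=ctrl.camera_info('top');K=np.array(s['camera_matrix']);T=np.linalg.inv(np.array(s['world_from_camera']))
for px,col in [((185,280),(0,255,0)),((155,245),(255,255,0)),((95,360),(0,255,255)),((180,295),(255,0,255))]:
  q=(190+(px[0]+.5)/2.96-.5,110+(px[1]+.5)/2.96-.5)
  for z in (50,100,150,200):
    x,y=ray(c,q,z);p=T@[x,y,z,1];u=K@[p[0],-p[1],-p[2]];u=u[:2]/u[2]
    cv2.circle(a,(int((u[0]-260)*4),int((u[1]-180)*4)),2+z//50,col,1);print(px,z,round(x),round(y),u.round())
cv2.imwrite('pics/sc.png',a)
E
```

```text
(185, 280) 50 456 58 [363. 245.]
(185, 280) 100 450 50 [363. 230.]
(185, 280) 150 444 42 [364. 213.]
(185, 280) 200 438 33 [365. 194.]
(155, 245) 50 482 81 [365. 259.]
(155, 245) 100 475 71 [365. 243.]
(155, 245) 150 467 62 [366. 225.]
(155, 245) 200 460 52 [367. 206.]
(95, 360) 50 397 123 [401. 242.]
(95, 360) 100 395 111 [401. 227.]
(95, 360) 150 392 99 [401. 210.]
(95, 360) 200 389 87 [401. 192.]
(180, 295) 50 445 62 [367. 243.]
(180, 295) 100 440 53 [367. 227.]
(180, 295) 150 435 45 [368. 210.]
(180, 295) 200 429 36 [368. 192.]
```

View pics/sc.png

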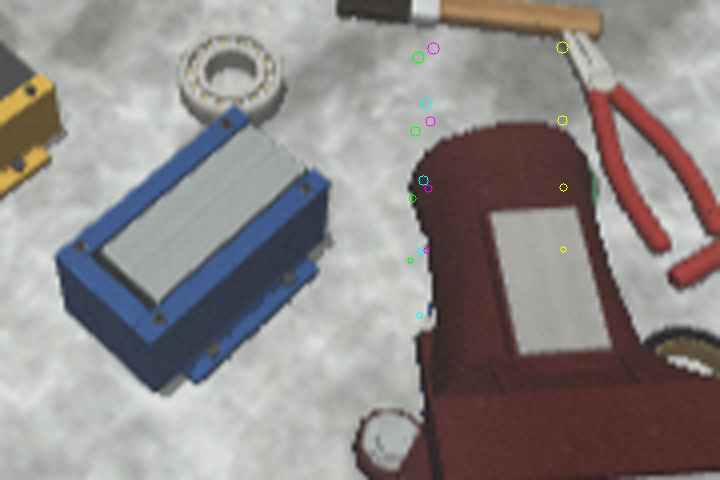

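The vice nose reaches y≈50 mm at about z=120 and x=440–450, so I'll press with the gripper turned along the channel and pitch it back for the grip. First I'll rise and move over to look from close up.

```bash
cat >> h.py <<'E'
from scipy.spatial.transform import Rotation as R
def to(pos,yaw,pitch=0):
    """yaw: heading of tool -x (approach heading); pitch: tool leans back toward robot"""
    o=ctrl.get_obs();R0=R.from_rotvec(o['orientation'])
    h=np.array([np.cos(yaw),np.sin(yaw),0]);z=np.array([0,0,-1.]);zt=z*np.cos(pitch)+h*np.sin(pitch);xt=-h*np.cos(pitch)+z*np.sin(pitch)
    R1=R.from_matrix(np.array([xt,np.cross(zt,xt),zt]).T)
    print('trans',R0.inv().apply(np.array(pos)-o['ee_pos']).round(1),'ang',(R0.inv()*R1).as_rotvec().round(3),'ee',o['ee_pos'].round(1),'F',np.round(o['ft_force'],1),'t',round(o['t'],2))
E
python3 -c "
from h import *
to([430,-110,300],-.095)"
python3 -m creep '[{"translation":[0,0,-60],"angular":[0,0,0],"jaw":0.5},{"translation":[0,0,-110],"angular":[0,0,0],"jaw":0},{"translation":[-448,-602,-110],"angular":[0,0,-0.2],"jaw":0},{"translation":[-448,-602,-110],"angular":[0,0,-0.2],"jaw":0},{"translation":[-448,-602,-110],"angular":[0,0,-0.2],"jaw":0},{"translation":[-448,-602,-110],"angular":[0,0,-0.2],"jaw":0},{"translation":[-448,-602,-110],"angular":[0,0,-0.2],"jaw":0},{"translation":[-448,-602,-110],"angular":[0,0,-0.2],"jaw":0}]'
python3 -c "
from h import *
to([430,-110,300],-.095)"
```

```text
trans [-443.4 -604.   -77.3] ang [-0.    -0.    -0.203] ee [183.3 597.5 222.7] F [ 0.8  0.3 -0.3] t 1.05
t: 2.05
ee_pos: [309.4, 242.4, 333.0]
orientation: [0.152, 3.137, 0.001]
ft_force: [0.7, -0.2, 0.1]
width: 11.3
grasp_force: 0.0
trans [-154.2 -339.1   32.9] ang [ 0.001  0.001 -0.002] ee [309.4 242.4 333. ] F [ 0.7 -0.2  0.1] t 2.05
```

```bash

python3 -m creep '[{"translation":[-154,-339,0],"angular":[0,0,0],"jaw":0},{"translation":[-154,-339,0],"angular":[0,0,0],"jaw":0},{"translation":[-154,-339,0],"angular":[0,0,0],"jaw":0},{"translation":[-154,-339,0],"angular":[0,0,0],"jaw":0},{"translation":[-154,-339,0],"angular":[0,0,0],"jaw":0},{"translation":[-154,-339,50],"angular":[0,0,0],"jaw":0},{"translation":[-154,-339,50],"angular":[0,0,0],"jaw":0},{"translation":[-154,-339,50],"angular":[0,0,0],"jaw":0}]'
python3 - <<'E'
from h import *
to([430,-110,280],-.095)
i=ctrl.camera_info('wrist');im=ctrl.get_image('wrist');print(np.round(i['world_from_camera'],3).tolist())
cv2.imwrite('pics/w1.png',im[:,:,::-1])
for l in ['plate','tray','jig']: print(l,[(np.round(d['rect']).tolist(),round(d['score'],2)) for d in ctrl.look_for('wrist',l)[:1]])
np.save('w1.npy',i['world_from_camera'])
E
```

```text
t: 3.05
ee_pos: [428.8, -108.3, 282.2]
orientation: [-0.156, -3.136, -0.001]
ft_force: [0.2, 1.0, -0.2]
width: 0.4
grasp_force: 0.0
trans [-1.3 -1.6  2.2] ang [ 0.001 -0.002 -0.004] ee [ 428.8 -108.3  282.2] F [ 0.2  1.  -0.2] t 3.05
[[0.099, -0.963, -0.252, 359.877], [0.995, 0.096, 0.025, -101.806], [0.001, -0.253, 0.968, 444.774], [0.0, 0.0, 0.0, 1.0]]
plate [([354.0, 186.0, 398.0, 256.0], 0.89)]
tray [([332.0, 172.0, 408.0, 255.0], 0.69)]
jig [([207.0, 207.0, 282.0, 267.0], 0.67)]
```

View pics/w1.png

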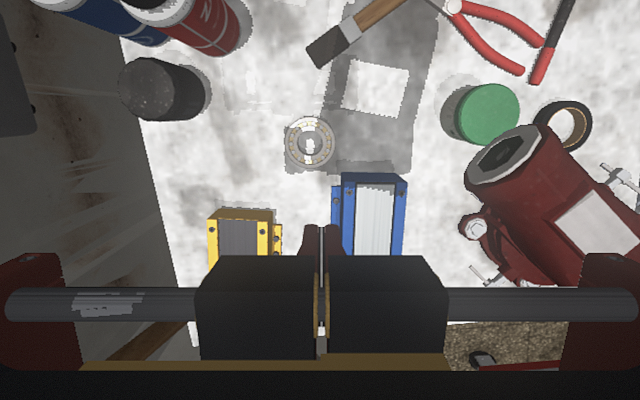

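The wrist view shows both mouths: the tray's near edge at (340–407, ~180) and the jig's near edge at (208–273, ~220). I'll enlarge both.

```bash
python3 - <<'E'
import cv2
a=cv2.imread('pics/w1.png')[165:265,200:300];b=cv2.imread('pics/w1.png')[165:265,325:425]
cv2.imwrite('pics/w1c.png',cv2.resize(cv2.hconcat([a,b]),None,fx=4,fy=4,interpolation=cv2.INTER_CUBIC))
E
```

```text
(no output)
```

View pics/w1c.png

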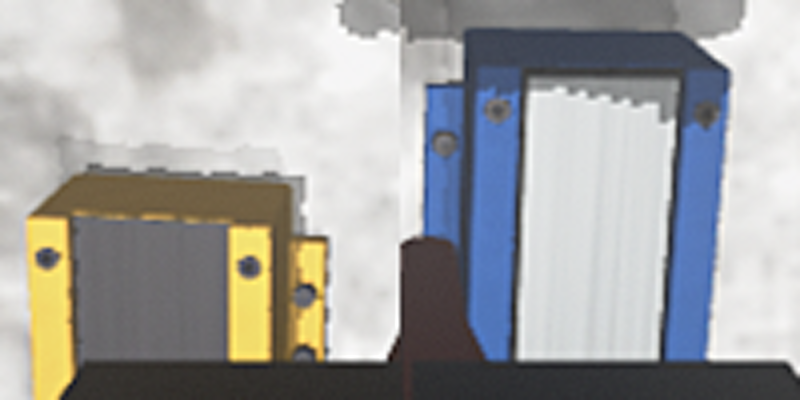

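```bash
python3 - <<'E'
from h import *
c=dict(camera_matrix=ctrl.camera_info('wrist')['camera_matrix'],world_from_camera=np.load('w1.npy'))
g=lambda L,ox:[((x+.5)/4-.5+ox,(y+.5)/4-.5+165) for x,y in L]
T=lambda L:g([(x-400,y) for x,y in L],325)
print('tray outer');frame(c,66,T([(467,360),(708,360),(727,71),(475,66)]))
print('plate');frame(c,66,T([(514,360),(662,360),(681,76),(526,76)]))
print('jig outer');frame(c,51,g([(32,360),(273,360),(273,226),(28,214)],200))
print('jig inner');frame(c,51,g([(76,360),(229,360),(229,222),(75,216)],200))
E
```

```text
tray outer
[[538.5, -93.1], [546.2, -15.7], [451.4, -6.6], [442.2, -82.6]] near [446.8 -44.6] far [542.3 -54.4] len 96.0 w 77.1 yaw -0.102 yaw_w 3.032
plate
[[540.0, -78.0], [544.7, -30.5], [451.5, -20.6], [446.9, -67.5]] near [449.2 -44. ] far [542.3 -54.3] len 93.7 w 47.4 yaw -0.11 yaw_w 3.042
jig outer
[[527.7, -271.2], [535.7, -190.8], [488.8, -184.1], [476.8, -262.7]] near [ 482.8 -223.4] far [ 531.7 -231. ] len 49.5 w 80.1 yaw -0.153 yaw_w 3.016
jig inner
[[529.2, -256.5], [534.3, -205.5], [486.0, -198.2], [479.0, -247.7]] near [ 482.5 -222.9] far [ 531.7 -231. ] len 49.9 w 50.6 yaw -0.162 yaw_w 3.022
```

```bash
python3 -c "
from h import *
to([519.6,-52.2,120],-1.676)"
```

```text
trans [-84.   63.4 163.9] ang [1.00e-03 2.00e-03 1.58e+00] ee [ 429.6 -107.2  283.8] F [-0.6  0.6  0.2] t 3.25
```

```bash

python3 -m creep '[{"translation":[-84,63,0],"angular":[0,0,0.2],"jaw":0},{"translation":[-84,63,0],"angular":[0,0,0.4],"jaw":0},{"translation":[-84,63,0],"angular":[0,0,0.6],"jaw":0},{"translation":[-84,63,0],"angular":[0,0,0.8],"jaw":0},{"translation":[-84,63,0],"angular":[0,0,1.0],"jaw":0},{"translation":[-84,63,0],"angular":[0,0,1.2],"jaw":0},{"translation":[-84,63,40],"angular":[0,0,1.39],"jaw":0},{"translation":[-84,63,80],"angular":[0,0,1.575],"jaw":0}]'
python3 -c "
from h import *
to([519.6,-52.2,80],-1.676)"
```

```text
t: 4.25
ee_pos: [519.8, -52.5, 203.4]
orientation: [2.249, 2.189, 0.004]
ft_force: [0.1, 0.0, 0.0]
width: 0.4
grasp_force: 0.0
trans [  0.4  -0.7 123.4] ang [0.004 0.    0.078] ee [519.8 -52.5 203.4] F [0.1 0.  0. ] t 4.25
```

```bash

python3 -m creep '[{"translation":[0,0,40],"angular":[0,0,0.06],"jaw":0},{"translation":[0,0,80],"angular":[0,0,0.06],"jaw":0},{"translation":[0,0,110],"angular":[0,0,0.06],"jaw":0},{"translation":[0,0,125],"angular":[0,0,0.06],"jaw":0},{"translation":[0,0,129],"angular":[0,0,0.06],"jaw":0},{"translation":[0,0,131],"angular":[0,0,0.06],"jaw":0},{"translation":[0,0,133],"angular":[0,0,0.06],"jaw":0},{"translation":[0,0,133],"angular":[0,0,0.06],"jaw":0}]'
python3 -c "
from h import *
to([519.6,-52.2,66],-1.676)"
```

```text
t: 5.25
ee_pos: [519.4, -53.8, 70.2]
orientation: [2.311, 2.127, 0.001]
ft_force: [0.5, 0.1, 0.7]
width: 0.4
grasp_force: 0.0
trans [1.6 0.1 4.2] ang [0.001 0.    0.022] ee [519.4 -53.8  70.2] F [0.5 0.1 0.7] t 5.25
```

```bash

python3 -m creep '[{"translation":[1,0,1],"angular":[0,0,0],"jaw":0},{"translation":[1,0,2],"angular":[0,0,0],"jaw":0},{"translation":[1,0,2.6],"angular":[0,0,0],"jaw":0},{"translation":[1,0,3],"angular":[0,0,0],"jaw":0},{"translation":[1,0,3.4],"angular":[0,0,0],"jaw":0},{"translation":[1,0,3.7],"angular":[0,0,0],"jaw":0},{"translation":[1,0,4],"angular":[0,0,0],"jaw":0},{"translation":[1,0,4],"angular":[0,0,0],"jaw":0}]'

```

```text
t: 6.25
ee_pos: [519.1, -52.7, 66.4]
orientation: [2.311, 2.128, 0.0]
ft_force: [-2.1, 0.2, 9.7]
width: 0.5
grasp_force: 4.5
```

```bash

python3 -m creep '[{"translation":[0,-1,0],"angular":[0,0,0],"jaw":0},{"translation":[0,-2,0],"angular":[0,0,0],"jaw":0},{"translation":[0,-3,0],"angular":[0,0,0],"jaw":0},{"translation":[0,-4,0],"angular":[0,0,0],"jaw":0},{"translation":[0,-5,0],"angular":[0,0,0],"jaw":0},{"translation":[0.1,-6,0],"angular":[0,0,0],"jaw":0},{"translation":[0.1,-7,0],"angular":[0,0,0],"jaw":0},{"translation":[0.1,-8,0],"angular":[0,0,0],"jaw":0}]'

```

```text
t: 7.25
ee_pos: [512.8, -52.2, 66.4]
orientation: [2.31, 2.126, 0.003]
ft_force: [3.6, -0.5, 5.6]
width: 0.5
grasp_force: 2.8
```

```bash

python3 -m creep '[{"translation":[0,0,0.2],"angular":[0,0,0],"jaw":0},{"translation":[0,-1,0.2],"angular":[0,0,0],"jaw":0},{"translation":[0,-2,0.2],"angular":[0,0,0],"jaw":0},{"translation":[0,-3,0.2],"angular":[0,0,0],"jaw":0},{"translation":[0,-4,0.2],"angular":[0,0,0],"jaw":0},{"translation":[0,-5,0.2],"angular":[0,0,0],"jaw":0},{"translation":[0.1,-6,0.2],"angular":[0,0,0],"jaw":0},{"translation":[0.1,-6,0.2],"angular":[0,0,0],"jaw":0}]'
python3 - <<'E'
from h import *
im=ctrl.get_image('top');cv2.imwrite('pics/t2.png',cv2.resize(im[130:230,260:360,::-1],None,fx=5,fy=5,interpolation=cv2.INTER_CUBIC))
i=ctrl.camera_info('wrist');w=ctrl.get_image('wrist');cv2.imwrite('pics/w2.png',w[:,:,::-1]);np.save('w2.npy',i['world_from_camera'])
print([(d['rect'],d['score']) for c in('top','scene')  for _ in [ctrl.get_image(c)] for d in ctrl.look_for(c,'plate')])
E
```

```text
t: 8.25
ee_pos: [507.1, -51.7, 66.4]
orientation: [2.309, 2.126, 0.004]
ft_force: [3.7, -1.2, 6.6]
width: 0.4
grasp_force: 3.6
[([295.0, 210.1, 341.2, 253.5], 0.85)]
```

View pics/w2.png

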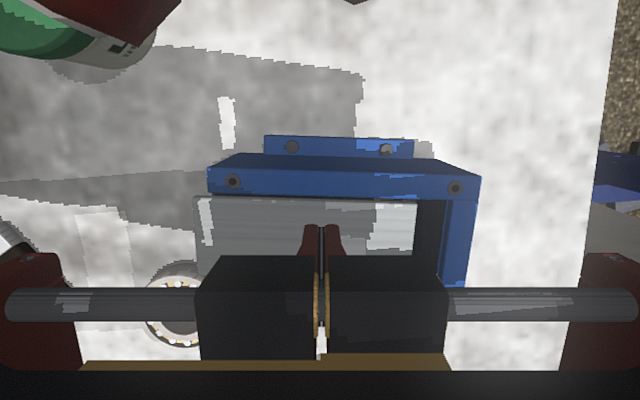

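The wrist view shows the plate following the fingers: its near end is at px 194, outside the tray mouth at px 207 (about 9 mm of overhang). I'll go on about 21 mm.

```bash

python3 -m creep '[{"translation":[0,-2,0.1],"angular":[0,0,0],"jaw":0},{"translation":[0,-4.5,0.1],"angular":[0,0,0],"jaw":0},{"translation":[0.1,-7,0.1],"angular":[0,0,0],"jaw":0},{"translation":[0.2,-9.5,0.1],"angular":[0,0,0],"jaw":0},{"translation":[0.3,-12,0.1],"angular":[0,0,0],"jaw":0},{"translation":[0.4,-15,0.1],"angular":[0,0,0],"jaw":0},{"translation":[0.4,-18,0.1],"angular":[0,0,0],"jaw":0},{"translation":[0.5,-20,0.1],"angular":[0,0,0],"jaw":0}]'
python3 - <<'E'
from h import *
i=ctrl.camera_info('wrist');w=ctrl.get_image('wrist');cv2.imwrite('pics/w3.png',w[130:330,100:500,::-1].repeat(2,0).repeat(2,1));np.save('w3.npy',i['world_from_camera'])
E
```

```text
t: 9.55
ee_pos: [487.5, -49.5, 66.3]
orientation: [2.309, 2.125, 0.005]
ft_force: [4.3, -0.8, 7.8]
width: 0.6
grasp_force: 3.7
```

View pics/w3.png

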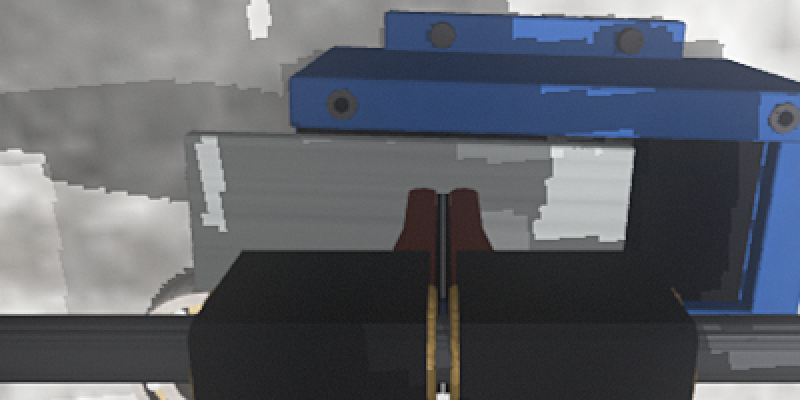

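The plate's near-left corner is at (187,132), its far-left corner at (634,140), and the tray's inner mouth corner at (297,130).

```bash
python3 - <<'E'
from h import *
c=dict(camera_matrix=ctrl.camera_info('wrist')['camera_matrix'],world_from_camera=np.load('w3.npy'))
P=[ray(c,(x/2+100,y/2+130),66) for x,y in [(187,132),(634,140),(297,130),(291,72)]]
print(np.round(P,1),np.linalg.norm(P[1]-P[0]),'overhang',np.linalg.norm(P[2]-P[0]),np.arctan2(*(P[1]-P[0])[::-1]),ctrl.get_obs()['t'])
E
```

```text
[[422.4 -17.7]
 [539.9 -29.8]
 [451.3 -19.6]
 [452.   -4.2]] 118.13917256267405 overhang 28.987161953281536 -0.10261745041759784 9.6
```

Overhang is about 29 mm and the plate is flat. Next I'll lift off, turn back and go to a pitched pre-grasp.

```bash

python3 -m creep '[{"translation":[0,0,-5],"angular":[0,0,0],"jaw":0},{"translation":[0,0,-50],"angular":[0,0,0],"jaw":0},{"translation":[0,0,-110],"angular":[0,0,-0.1],"jaw":0},{"translation":[0,-10,-150],"angular":[0,0,-0.28],"jaw":0.4},{"translation":[0,-30,-150],"angular":[0,0,-0.46],"jaw":0.8},{"translation":[0,-50,-150],"angular":[0,0,-0.64],"jaw":0.92},{"translation":[0,-70,-150],"angular":[0,0,-0.82],"jaw":0.92},{"translation":[0,-90,-150],"angular":[0,0,-1.0],"jaw":0.92}]'
python3 -c "
from h import *
to([401,-39,200],-.103,.5)"
```

```text
t: 10.6
ee_pos: [393.8, -41.6, 214.9]
orientation: [-0.999, -2.976, 0.001]
ft_force: [0.4, -0.7, 0.4]
width: 46.9
grasp_force: 0.0
trans [-4.3  6.4 14.9] ang [-0.137 -0.49  -0.533] ee [393.8 -41.6 214.9] F [ 0.4 -0.7  0.4] t 10.6
```

```bash

python3 -m creep '[{"translation":[-4,6,15],"angular":[-0.03,-0.12,-0.13],"jaw":0.92},{"translation":[-4,6,15],"angular":[-0.07,-0.24,-0.26],"jaw":0.92},{"translation":[-4,6,15],"angular":[-0.1,-0.36,-0.39],"jaw":0.92},{"translation":[-4,6,15],"angular":[-0.137,-0.49,-0.533],"jaw":0.92},{"translation":[-4,6,15],"angular":[-0.137,-0.49,-0.533],"jaw":0.92},{"translation":[-4,6,40],"angular":[-0.137,-0.49,-0.533],"jaw":0.92},{"translation":[-4,6,40],"angular":[-0.137,-0.49,-0.533],"jaw":0.92},{"translation":[-4,6,40],"angular":[-0.137,-0.49,-0.533],"jaw":0.92}]'
python3 - <<'E'
from h import *
to([401,-39,114],-.103,.5);print(ctrl.get_obs()['width'])
i=ctrl.camera_info('wrist');w=ctrl.get_image('wrist');cv2.imwrite('pics/w4.png',w[:,:,::-1]);np.save('w4.npy',i['world_from_camera'])
E
```

```text
t: 11.6
ee_pos: [403.1, -39.4, 175.7]
orientation: [0.146, 2.637, -0.036]
ft_force: [1.3, -0.5, -0.3]
width: 80.7
grasp_force: 0.0
trans [31.5  0.1 53.1] ang [-0.002  0.002 -0.007] ee [403.1 -39.4 175.7] F [ 1.3 -0.5 -0.3] t 11.6
80.73592562829678
```

View pics/w4.png

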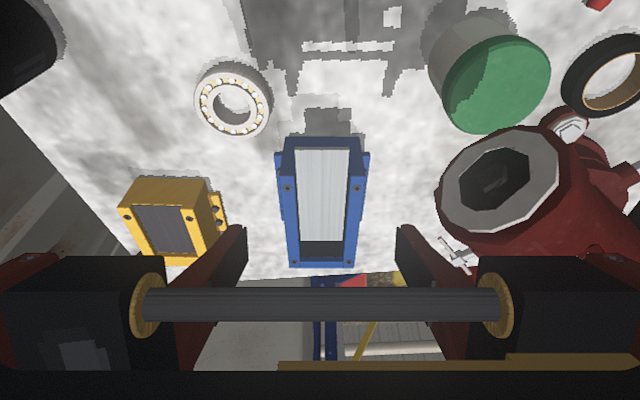

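The view shows the overhanging plate centred near column 324, with its near edge at row ~147 and far edge at row ~240; the nose is well to the right. I'll extract the edges numerically.

```bash
python3 - <<'E'
from h import *
im=cv2.imread('pics/w4.png').astype(int);sat=im.max(2)-im.min(2);g=im.sum(2)//3
c=dict(camera_matrix=ctrl.camera_info('wrist')['camera_matrix'],world_from_camera=np.load('w4.npy'))
for r in (165,195,230): print(r,'L',list(zip(range(286,306),g[r,286:306],sat[r,286:306]))[::1] if r==195 else '')
mid=[]
for r in range(155,236,10):
    m=(sat[r]<25)&(g[r]>120); L=Rr=324
    while m[L-1]:L-=1
    while m[Rr+1]:Rr+=1
    a=ray(c,(L-.5,r),66);b=ray(c,(Rr+.5,r),66);mid.append((a+b)/2);print(r,L,Rr,a.round(1),b.round(1),np.linalg.norm(a-b).round(1))
mid=np.array(mid);k=np.polyfit(mid[:,0],mid[:,1],1);print('line',k, 'y at 429',np.polyval(k,429))
print('col',[(r,g[r,324],sat[r,324]) for r in list(range(134,156))+list(range(234,250))])
for r in (148,241): print(ray(c,(324,r),66))
E
```

```text
165 L 
195 L [(286, np.int64(118), np.int64(83)), (287, np.int64(120), np.int64(84)), (288, np.int64(120), np.int64(82)), (289, np.int64(119), np.int64(84)), (290, np.int64(121), np.int64(83)), (291, np.int64(119), np.int64(83)), (292, np.int64(118), np.int64(83)), (293, np.int64(119), np.int64(86)), (294, np.int64(116), np.int64(83)), (295, np.int64(91), np.int64(54)), (296, np.int64(48), np.int64(1)), (297, np.int64(139), np.int64(2)), (298, np.int64(208), np.int64(3)), (299, np.int64(204), np.int64(3)), (300, np.int64(200), np.int64(3)), (301, np.int64(197), np.int64(4)), (302, np.int64(199), np.int64(3)), (303, np.int64(202), np.int64(3)), (304, np.int64(201), np.int64(2)), (305, np.int64(199), np.int64(3))]
230 L 
155 295 348 [421.2 -64.2] [426.3 -18.9] 45.5
165 295 348 [431.7 -65.9] [436.9 -19.5] 46.8
175 296 347 [442.9 -66.9] [448.  -20.9] 46.3
185 297 346 [454.7 -68. ] [459.8 -22.5] 45.8
195 297 345 [467.2 -70. ] [472.3 -24.1] 46.2
205 298 344 [480.5 -71.2] [485.5 -25.8] 45.7
215 299 344 [494.6 -72.5] [499.7 -26.7] 46.1
225 299 343 [509.5 -74.9] [514.7 -28.6] 46.6
235 300 342
[... 772 characters left out ...]
t64(194), np.int64(5)), (154, np.int64(192), np.int64(3)), (155, np.int64(193), np.int64(3)), (234, np.int64(194), np.int64(3)), (235, np.int64(192), np.int64(4)), (236, np.int64(193), np.int64(4)), (237, np.int64(193), np.int64(4)), (238, np.int64(194), np.int64(4)), (239, np.int64(200), np.int64(5)), (240, np.int64(180), np.int64(5)), (241, np.int64(47), np.int64(6)), (242, np.int64(62), np.int64(5)), (243, np.int64(64), np.int64(5)), (244, np.int64(65), np.int64(5)), (245, np.int64(64), np.int64(4)), (246, np.int64(64), np.int64(6)), (247, np.int64(63), np.int64(4)), (248, np.int64(63), np.int64(5)), (249, np.int64(63), np.int64(3))]
[416.89653823 -38.71508137]
[538.64215385 -51.39246794]
```

```bash
python3 -c "
from h import *
to([404,-39.3,110],-.11,.5);to([434,-42.7,52.5],-.11,.5)"
```

```text
trans [31.1  0.2 58.2] ang [ 0.001  0.003 -0.   ] ee [403.2 -39.4 176. ] F [-0.1 -0.3 -0.3] t 11.65
trans [ 32.3   0.  123.1] ang [ 0.001  0.003 -0.   ] ee [403.2 -39.4 176. ] F [-0.1 -0.3 -0.3] t 11.65
```

```bash
python3 - <<'E'
from h import *
c=dict(camera_matrix=ctrl.camera_info('wrist')['camera_matrix'],world_from_camera=np.load('w4.npy'))
for z in (60,90,120,150,180):
  print(z,[ray(c,p,z).round().tolist() for p in [(437,195),(450,150),(490,138),(560,160),(460,225)]])
E
```

```text
60 [[488.0, 64.0], [435.0, 68.0], [426.0, 99.0], [457.0, 166.0], [535.0, 95.0]]
90 [[458.0, 52.0], [412.0, 55.0], [405.0, 82.0], [431.0, 140.0], [499.0, 79.0]]
120 [[428.0, 40.0], [390.0, 43.0], [383.0, 66.0], [405.0, 115.0], [463.0, 63.0]]
150 [[399.0, 29.0], [367.0, 31.0], [362.0, 49.0], [380.0, 90.0], [427.0, 47.0]]
180 [[369.0, 17.0], [344.0, 19.0], [340.0, 33.0], [354.0, 64.0], [391.0, 31.0]]
```

```bash

python3 -m creep '[{"translation":[32,0,20],"angular":[0,0,0],"jaw":0.85},{"translation":[32,0,40],"angular":[0,0,0],"jaw":0.85},{"translation":[32,0,60],"angular":[0,0,0],"jaw":0.85},{"translation":[32,0,75],"angular":[0,0,0],"jaw":0.85},{"translation":[32,0,80],"angular":[0,0,0],"jaw":0.85},{"translation":[32,0,80],"angular":[0,0,0],"jaw":0.85},{"translation":[32,0,80],"angular":[0,0,0],"jaw":0.85},{"translation":[32,0,80],"angular":[0,0,0],"jaw":0.85}]'
python3 -c "
from h import *
to([434,-42.7,52.5],-.11,.5)"
```

```text
t: 12.65
ee_pos: [416.6, -54.1, 128.6]
orientation: [0.134, 2.679, 0.012]
ft_force: [0.7, 0.0, -0.3]
width: 74.2
grasp_force: 0.0
trans [19.2 10.6 75.7] ang [ 0.035 -0.042  0.001] ee [416.6 -54.1 128.6] F [ 0.7  0.  -0.3] t 12.65
```

```bash
python3 -c "
from h import *
o=ctrl.get_obs();print(o['qpos'].round(3),o['qvel'].round(2),o['joint_torque'].round(1),o['moment'])"
```

```text
[-0.219  0.194  2.425  0.872  0.109 -2.539] [-0.    0.   -0.    0.01 -0.   -0.01] [ -0.  -26.5 -13.9   0.1  -0.9   0. ] [0.00904489 0.19333704 0.0083367 ]
```

The arm hit a limit (joint 5 at 0.11), so 0.5 rad of pitch isn't reachable here. I'll use 0.28 instead; the nose's widest point is at z≈95, below the gripper body.

```bash
python3 -c "
from h import *
to([420,-41,140],-.11,.28)"
```

```text
trans [-6.8 13.7 -8.9] ang [0.035 0.178 0.005] ee [416.6 -54.1 128.6] F [ 0.7  0.  -0.3] t 12.65
```

```bash

python3 -m creep '[{"translation":[0,2,-4],"angular":[0.01,0.06,0],"jaw":0.85},{"translation":[-3,6,-9],"angular":[0.02,0.12,0],"jaw":0.85},{"translation":[-6,13,-9],"angular":[0.035,0.178,0.005],"jaw":0.85},{"translation":[-6.8,13.7,-9],"angular":[0.035,0.178,0.005],"jaw":0.85},{"translation":[-6.8,13.7,-9],"angular":[0.035,0.178,0.005],"jaw":0.85},{"translation":[-6.8,13.7,-9],"angular":[0.035,0.178,0.005],"jaw":0.85},{"translation":[-6.8,13.7,-9],"angular":[0.035,0.178,0.005],"jaw":0.85},{"translation":[-6.8,13.7,-9],"angular":[0.035,0.178,0.005],"jaw":0.85}]'
python3 -c "
from h import *
to([433,-42.5,51.5],-.11,.28);print(ctrl.get_obs()['qpos'].round(3))"
```

```text
t: 13.65
ee_pos: [419.7, -41.4, 139.6]
orientation: [0.159, 2.858, -0.022]
ft_force: [-0.1, -0.9, 0.0]
width: 74.5
grasp_force: 0.0
trans [11.5  0.3 88.3] ang [ 0.    -0.    -0.001] ee [419.7 -41.4 139.6] F [-0.1 -0.9  0. ] t 13.65
[-0.131  0.176  2.302  0.015  0.384 -1.603]
```

```bash

python3 -m creep '[{"translation":[11.5,0.2,5],"angular":[0,0,0],"jaw":0.85},{"translation":[11.5,0.2,20],"angular":[0,0,0],"jaw":0.85},{"translation":[11.5,0.2,32],"angular":[0,0,0],"jaw":0.85},{"translation":[11.5,0.2,44],"angular":[0,0,0],"jaw":0.85},{"translation":[11.5,0.2,52],"angular":[0,0,0],"jaw":0.85},{"translation":[11.5,0.2,58],"angular":[0,0,0],"jaw":0.85},{"translation":[11.5,0.2,60],"angular":[0,0,0],"jaw":0.85},{"translation":[11.5,0.2,60],"angular":[0,0,0],"jaw":0.85}]'
python3 -c "
from h import *
to([433,-42.5,51.5],-.11,.28);print(ctrl.get_obs()['qpos'].round(3))
w=ctrl.get_image('wrist');cv2.imwrite('pics/w5.png',w[:,:,::-1])"
```

```text
t: 14.65
ee_pos: [425.7, -41.7, 78.9]
orientation: [0.159, 2.858, -0.022]
ft_force: [0.4, 0.5, 0.5]
width: 74.7
grasp_force: 0.0
trans [ 0.5  0.  28.4] ang [-0.    -0.    -0.001] ee [425.7 -41.7  78.9] F [0.4 0.5 0.5] t 14.65
[-0.129  0.342  2.324  0.027  0.196 -1.615]
```

View pics/w5.png

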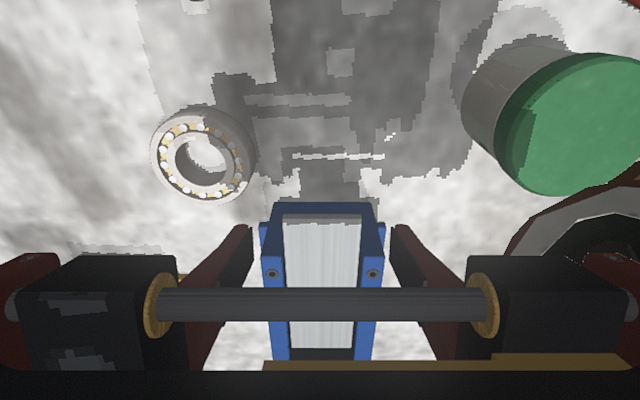

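The fingers straddle the plate symmetrically (plate at columns 283–361, fingers at 250 and 392). I'll reduce the pitch to 0.15 while descending, to stay off the joint 5 limit.

```bash
python3 -c "
from h import *
to([428,-42.2,75],-.11,.15);to([431.8,-42.5,51.3],-.11,.15)"
```

```text
trans [-1.1 -0.3  4.5] ang [ 0.     0.13  -0.001] ee [425.7 -41.7  79. ] F [ 0.3  0.1 -0.2] t 14.7
trans [ 1.8 -0.1 28.4] ang [ 0.     0.13  -0.001] ee [425.7 -41.7  79. ] F [ 0.3  0.1 -0.2] t 14.7
```

```bash

python3 -m creep '[{"translation":[-1,-0.1,2],"angular":[0,0.06,0],"jaw":0.85},{"translation":[-1,-0.1,4.5],"angular":[0,0.13,0],"jaw":0.85},{"translation":[0,-0.1,10],"angular":[0,0.13,0],"jaw":0.85},{"translation":[0.5,-0.1,16],"angular":[0,0.13,0],"jaw":0.85},{"translation":[1,-0.1,22],"angular":[0,0.13,0],"jaw":0.85},{"translation":[1.8,-0.1,27],"angular":[0,0.13,0],"jaw":0.85},{"translation":[1.8,-0.1,28.4],"angular":[0,0.13,0],"jaw":0.85},{"translation":[1.8,-0.1,28.4],"angular":[0,0.13,0],"jaw":0.85}]'
python3 -c "
from h import *
to([431.8,-42.5,51.3],-.11,.15);print(ctrl.get_obs()['qpos'].round(3))"
```

```text
t: 15.7
ee_pos: [431.6, -42.5, 51.0]
orientation: [0.166, 2.988, -0.012]
ft_force: [0.4, 0.4, 0.9]
width: 74.7
grasp_force: 0.0
trans [-0.2 -0.  -0.3] ang [ 0.    -0.    -0.001] ee [431.6 -42.5  51. ] F [0.4 0.4 0.9] t 15.7
[-0.127  0.431  2.237  0.008  0.324 -1.595]
```

```bash

python3 -m creep '[{"translation":[0,0,0],"angular":[0,0,0],"jaw":0.75},{"translation":[0,0,0],"angular":[0,0,0],"jaw":0.65},{"translation":[0,0,0],"angular":[0,0,0],"jaw":0.6},{"translation":[0,0,0],"angular":[0,0,0],"jaw":0.57},{"translation":[0,0,0],"angular":[0,0,0],"jaw":0.56},{"translation":[0,0,0],"angular":[0,0,0],"jaw":0.55},{"translation":[0,0,0],"angular":[0,0,0],"jaw":0.54},{"translation":[0,0,0],"angular":[0,0,0],"jaw":0.53}]'
python3 -m creep '[{"translation":[0,0,0],"angular":[0,0,0],"jaw":0.52},{"translation":[0,0,0],"angular":[0,0,0],"jaw":0.51},{"translation":[0,0,0],"angular":[0,0,0],"jaw":0.5},{"translation":[0,0,0],"angular":[0,0,0],"jaw":0.48},{"translation":[0,0,0],"angular":[0,0,0],"jaw":0.45},{"translation":[0,0,0],"angular":[0,0,0],"jaw":0.4},{"translation":[0,0,0],"angular":[0,0,0],"jaw":0.4},{"translation":[0,0,0],"angular":[0,0,0],"jaw":0.4}]'
```

```text
t: 16.7
ee_pos: [431.7, -42.5, 51.1]
orientation: [0.166, 2.987, -0.012]
ft_force: [0.6, 1.6, -0.2]
width: 47.0
grasp_force: 0.2
t: 17.7
ee_pos: [431.7, -42.5, 51.1]
orientation: [0.166, 2.987, -0.012]
ft_force: [0.3, 1.0, -0.7]
width: 45.7
grasp_force: 30.0
```

```bash

python3 -m creep '[{"translation":[-0.15,0,-1],"angular":[0,0,0],"jaw":0.4},{"translation":[-0.45,0,-3],"angular":[0,0,0],"jaw":0.4},{"translation":[-1,0,-7],"angular":[0,0,0],"jaw":0.4},{"translation":[-2.2,0,-15],"angular":[0,0,0],"jaw":0.4},{"translation":[-4.5,0,-30],"angular":[0,0,0],"jaw":0.4},{"translation":[-6.7,0,-45],"angular":[0,0,0],"jaw":0.4},{"translation":[-8.2,0,-55],"angular":[0,0,0],"jaw":0.4},{"translation":[-8.2,0,-55],"angular":[0,0,0],"jaw":0.4}]'
python3 - <<'E'
from h import *
o=ctrl.get_obs();print(o['width'],o['grasp_force'],o['moment'])
to([431,-42,110],-.11,.15)
i=ctrl.camera_info('wrist');w=ctrl.get_image('wrist');cv2.imwrite('pics/w6.png',w[:,:,::-1]);np.save('w6.npy',i['world_from_camera'])
s=ctrl.get_image('scene');cv2.imwrite('pics/s6.png',s[:,:,::-1])
a=cv2.resize(s[170:270,250:380,::-1],(650,500),interpolation=cv2.INTER_CUBIC)
b=cv2.resize(w[:,:,::-1],(0,0),fx=.6,fy=.6)
im=cv2.imread('pics/w6.png').astype(int);sat=im.max(2)-im.min(2);g=im.sum(2)//3
for r in range(205,400,10):
    m=(sat[r]<25)&(g[r]>120);
    if m[322]:
        L=Rr=322
        while m[L-1]:L-=1
        while m[Rr+1]:Rr+=1
        print(r,L,Rr)
print([(r,g[r,322],sat[r,322]) for r in range(190,400,4)])
E
```

```text
t: 18.7
ee_pos: [432.2, -42.5, 107.6]
orientation: [0.166, 2.985, -0.012]
ft_force: [0.0, 0.0, -1.8]
width: 45.4
grasp_force: 30.0
45.44515032562979 29.9992436170578 [ 0.07173126  0.2275917  -0.01920081]
trans [ 0.9  0.4 -2.6] ang [ 0.     0.002 -0.001] ee [432.2 -42.5 107.6] F [ 0.   0.  -1.8] t 18.7
255 277 353
265 278 365
275 312 365
285 278 364
325 281 361
335 282 361
345 282 360
355 283 359
[(190, np.int64(123), np.int64(2)), (194, np.int64(54), np.int64(35)), (198, np.int64(58), np.int64(30)), (202, np.int64(60), np.int64(29)), (206, np.int64(59), np.int64(31)), (210, np.int64(58), np.int64(32)), (214, np.int64(59), np.int64(30)), (218, np.int64(59), np.int64(33)), (222, np.int64(57), np.int64(31)), (226, np.int64(48), np.int64(13)), (230, np.int64(44), np.int64(0)), (234, np.int64(87), np.int64(2)), (238, np.int64(105), np.int64(3)), (242, np.int64(102), np.int64(2)), (246, np.int64(99), np.int64(2)), (250, np.int64(127), np.int64(3)), (254, np.int64(128), np.int64(2)), (258, np.int64(122), np.int64(2)), (262, np.int64(185), np.int64(3)), (266, np.int64(129), np.int64(3)), (27
[... 436 characters left out ...]
64(3)), (322, np.int64(212), np.int64(4)), (326, np.int64(197), np.int64(3)), (330, np.int64(197), np.int64(5)), (334, np.int64(195), np.int64(3)), (338, np.int64(194), np.int64(3)), (342, np.int64(194), np.int64(3)), (346, np.int64(194), np.int64(2)), (350, np.int64(191), np.int64(4)), (354, np.int64(192), np.int64(4)), (358, np.int64(197), np.int64(5)), (362, np.int64(73), np.int64(34)), (366, np.int64(72), np.int64(33)), (370, np.int64(60), np.int64(18)), (374, np.int64(43), np.int64(2)), (378, np.int64(42), np.int64(2)), (382, np.int64(39), np.int64(1)), (386, np.int64(38), np.int64(1)), (390, np.int64(36), np.int64(0)), (394, np.int64(35), np.int64(1)), (398, np.int64(30), np.int64(2))]
```

```bash
python3 -c "
from h import *
to([453.3,-218.2,107],-.155,.15);to([453.3,-218.2,66],-.155,.15)"
```

```text
trans [ -40.7 -172.3    5.8] ang [ 0.007 -0.     0.043] ee [431.5 -42.4 106.7] F [-0.1 -0.1 -2.1] t 18.8
trans [ -34.6 -172.3   46.3] ang [ 0.007 -0.     0.043] ee [431.5 -42.4 106.7] F [-0.1 -0.1 -2.1] t 18.8
```

```bash

python3 -m creep '[{"translation":[-6,-25,0],"angular":[0,0,0],"jaw":0.4},{"translation":[-13,-55,0],"angular":[0,0,0],"jaw":0.4},{"translation":[-21,-90,2],"angular":[0,0,0.02],"jaw":0.4},{"translation":[-30,-125,4],"angular":[0.007,0,0.043],"jaw":0.4},{"translation":[-37,-155,6],"angular":[0.007,0,0.043],"jaw":0.4},{"translation":[-38,-172,16],"angular":[0.007,0,0.043],"jaw":0.4},{"translation":[-36,-172.3,36],"angular":[0.007,0,0.043],"jaw":0.4},{"translation":[-34.6,-172.3,46],"angular":[0.007,0,0.043],"jaw":0.4}]'
python3 - <<'E'
from h import *
to([453.3,-218.2,66],-.155,.15)
i=ctrl.camera_info('wrist');w=ctrl.get_image('wrist');cv2.imwrite('pics/w7.png',w[:,:,::-1]);np.save('w7.npy',i['world_from_camera'])
print(ctrl.get_obs()['width'])
E
```

```text
t: 19.8
ee_pos: [452.4, -218.0, 64.8]
orientation: [0.232, 2.986, -0.016]
ft_force: [0.1, 0.2, -0.5]
width: 45.7
grasp_force: 30.0
trans [-1.1 -0.  -1.1] ang [ 0.001 -0.003 -0.   ] ee [ 452.4 -218.    64.8] F [ 0.1  0.2 -0.5] t 19.8
45.6348974378479
```

View pics/w7.png

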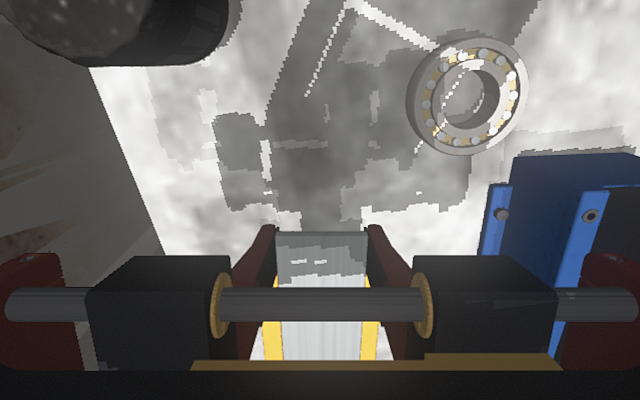

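The plate sits centrally over the jig: yellow rims show at columns ~263–280 and ~362–381, and the plate at 277–366. I'll compute the offset numerically.

```bash
python3 - <<'E'
from h import *
im=cv2.imread('pics/w7.png').astype(int);B,G,Rr=im[...,0],im[...,1],im[...,2]
yel=(Rr-B>70)&(Rr>120)
c=dict(camera_matrix=ctrl.camera_info('wrist')['camera_matrix'],world_from_camera=np.load('w7.npy'))
J=[];P=[]
for r in list(range(277,287,3))+list(range(322,356,4)):
    x=np.where(yel[r,240:400])[0]+240
    l=x[x<322];q=x[x>322]
    if len(l)<3 or len(q)<3: continue
    a=ray(c,(l.min()-.5,r),51);b=ray(c,(q.max()+.5,r),51);J.append((a+b)/2)
    u=ray(c,(l.max()+.5,r),79.7);v=ray(c,(q.min()-.5,r),79.7);P.append((u+v)/2)
    print(r,l.min(),l.max(),q.min(),q.max(),'jw',np.linalg.norm(a-b).round(1),'pw',np.linalg.norm(u-v).round(1))
J=np.array(J);P=np.array(P);kj=np.polyfit(J[:,0],J[:,1],1);kp=np.polyfit(P[:,0],P[:,1],1)
print('jig',kj,np.polyval(kj,[482,530]),'plate',kp,np.polyval(kp,[482,530]),J[:,0].round())
g=im.sum(2)//3
print('far',[(r,g[r,300],(Rr-B)[r,300]) for r in range(350,372,2)],'near',[(r,g[r,335]) for r in range(222,246,2)])
for r in (232,236): print(ray(c,(322,r),79.7))
E
```

```text
280 274 277 365 368 jw 60.0 pw 45.4
283 274 277 365 368 jw 60.3 pw 45.6
286 273 277 365 369 jw 61.9 pw 45.8
322 263 279 362 379 jw 79.0 pw 45.7
326 262 280 362 377 jw 78.8 pw 45.4
330 262 280 362 377 jw 79.3 pw 45.7
334 262 280 362 377 jw 79.8 pw 46.0
338 263 281 361 376 jw 79.0 pw 45.2
342 263 281 361 376 jw 79.5 pw 45.5
346 264 281 361 376 jw 79.3 pw 45.8
350 264 281 361 375 jw 79.2 pw 46.1
354 265 282 360 375 jw 79.0 pw 45.2
jig [  -0.17377965 -139.16152712] [-222.92332077 -231.2647442 ] plate [  -0.15635734 -147.68502736] [-223.04926541 -230.55441774] [487. 490. 492. 522. 525. 529. 532. 536. 540. 543. 547. 551.]
far [(350, np.int64(203), np.int64(-2)), (352, np.int64(203), np.int64(-3)), (354, np.int64(203), np.int64(-3)), (356, np.int64(201), np.int64(-3)), (358, np.int64(207), np.int64(-5)), (360, np.int64(118), np.int64(26)), (362, np.int64(72), np.int64(41)), (364, np.int64(75), np.int64(40)), (366, np.int64(75), np.int64(41)), (368, np.int64(75), np.int64(41)), (370, np.int64(61), np.int64(26))] near [(222, np.int64(124)), (224, np.int64(126)), (226, np.int64(130)), (228, np.int64(131)), (230, np.int64(126)), (232, np.int64(88)), (234, np.int64(94)), (236, np.int64(108)), (238, np.int64(109)), (240, np.int64(110)), (242, np.int64(110)), (244, np.int64(111))]
[ 437.0542096  -215.49785286]
[ 439.26304558 -215.84081225]
```

Alignment is within 1 mm and the plate is level, so I'll lower it.

```bash

python3 -m creep '[{"translation":[0.7,0,5],"angular":[0,0,0],"jaw":0.4},{"translation":[1.5,0,10],"angular":[0,0,0],"jaw":0.4},{"translation":[2.2,0,15],"angular":[0,0,0],"jaw":0.4},{"translation":[2.9,0,19],"angular":[0,0,0],"jaw":0.4},{"translation":[3.3,0,22],"angular":[0,0,0],"jaw":0.4},{"translation":[3.6,0,24],"angular":[0,0,0],"jaw":0.4},{"translation":[3.8,0,25.5],"angular":[0,0,0],"jaw":0.4},{"translation":[3.8,0,25.5],"angular":[0,0,0],"jaw":0.4}]'
python3 -c "
from h import *
to([452.4,-218,36],-.155,.15)"
```

```text
t: 20.85
ee_pos: [453.4, -218.3, 40.5]
orientation: [0.231, 2.983, -0.018]
ft_force: [0.4, -0.0, -1.7]
width: 45.4
grasp_force: 30.0
trans [1.7 0.1 4.3] ang [-0. -0.  0.] ee [ 453.4 -218.3   40.5] F [ 0.4 -0.  -1.7] t 20.85
```

```bash

python3 -m creep '[{"translation":[0.2,0,1],"angular":[0,0,0],"jaw":0.4},{"translation":[0.3,0,2],"angular":[0,0,0],"jaw":0.4},{"translation":[0.4,0,2.6],"angular":[0,0,0],"jaw":0.4},{"translation":[0.5,0,3],"angular":[0,0,0],"jaw":0.4},{"translation":[0.5,0,3.3],"angular":[0,0,0],"jaw":0.4},{"translation":[0.5,0,3.6],"angular":[0,0,0],"jaw":0.4},{"translation":[0.5,0,3.6],"angular":[0,0,0],"jaw":0.4},{"translation":[0.5,0,3.6],"angular":[0,0,0],"jaw":0.4}]'

```

```text
t: 21.85
ee_pos: [453.5, -218.3, 37.0]
orientation: [0.231, 2.983, -0.018]
ft_force: [0.3, -0.0, -1.5]
width: 45.6
grasp_force: 30.0
```

```bash

python3 -m creep '[{"translation":[0,0,0.2],"angular":[0,0,0],"jaw":0.4},{"translation":[0,0,0.4],"angular":[0,0,0],"jaw":0.4},{"translation":[0.1,0,0.5],"angular":[0,0,0],"jaw":0.4},{"translation":[0.1,0,0.6],"angular":[0,0,0],"jaw":0.4},{"translation":[0.1,0,0.7],"angular":[0,0,0],"jaw":0.4},{"translation":[0.1,0,0.8],"angular":[0,0,0],"jaw":0.4},{"translation":[0.1,0,0.8],"angular":[0,0,0],"jaw":0.4},{"translation":[0.1,0,0.8],"angular":[0,0,0],"jaw":0.4}]'

```

```text
t: 22.85
ee_pos: [453.5, -218.3, 36.2]
orientation: [0.231, 2.983, -0.018]
ft_force: [0.0, 0.3, -0.8]
width: 45.5
grasp_force: 30.0
```

```bash

python3 -m creep '[{"translation":[0,0,0.2],"angular":[0,0,0],"jaw":0.4},{"translation":[-1,0,0.4],"angular":[0,0,0],"jaw":0.4},{"translation":[-2,0,0.5],"angular":[0,0,0],"jaw":0.4},{"translation":[-2.8,0,0.6],"angular":[0,0,0],"jaw":0.4},{"translation":[-3.4,0,0.7],"angular":[0,0,0],"jaw":0.4},{"translation":[-4,0,0.8],"angular":[0,0,0],"jaw":0.4},{"translation":[-4.5,0,0.9],"angular":[0,0,0],"jaw":0.4},{"translation":[-5,0,0.95],"angular":[0,0,0],"jaw":0.4}]'

```

```text
t: 23.85
ee_pos: [458.5, -219.1, 36.0]
orientation: [0.231, 2.983, -0.018]
ft_force: [-1.8, 0.7, 2.3]
width: 45.6
grasp_force: 30.0
```

```bash

python3 -m creep '[{"translation":[-0.1,0,0],"angular":[0,0,0],"jaw":0.4},{"translation":[-0.2,0,0],"angular":[0,0,0],"jaw":0.4},{"translation":[-0.3,0,0],"angular":[0,0,0],"jaw":0.4},{"translation":[-0.4,0,0],"angular":[0,0,0],"jaw":0.4},{"translation":[-0.5,0,0.1],"angular":[0,0,0],"jaw":0.4},{"translation":[-0.6,0,0.1],"angular":[0,0,0],"jaw":0.4},{"translation":[-0.7,0,0.1],"angular":[0,0,0],"jaw":0.4},{"translation":[-0.8,0,0.1],"angular":[0,0,0],"jaw":0.4}]'
python3 -m creep '[{"translation":[-0.1,0,0],"angular":[0,0,0],"jaw":0.4},{"translation":[-0.2,0,0],"angular":[0,0,0],"jaw":0.4},{"translation":[-0.3,0,0],"angular":[0,0,0],"jaw":0.4},{"translation":[-0.4,0,0],"angular":[0,0,0],"jaw":0.4},{"translation":[-0.5,0,0.1],"angular":[0,0,0],"jaw":0.4},{"translation":[-0.6,0,0.1],"angular":[0,0,0],"jaw":0.4},{"translation":[-0.7,0,0.1],"angular":[0,0,0],"jaw":0.4},{"translation":[-0.8,0,0.1],"angular":[0,0,0],"jaw":0.4}]'

```

```text
t: 24.85
ee_pos: [459.3, -219.2, 35.9]
orientation: [0.231, 2.983, -0.018]
ft_force: [-2.5, 0.3, 3.2]
width: 45.6
grasp_force: 30.0
t: 25.85
ee_pos: [460.1, -219.3, 36.0]
orientation: [0.231, 2.983, -0.018]
ft_force: [-2.8, -0.9, 2.3]
width: 45.5
grasp_force: 30.0
```

```bash

python3 -m creep '[{"translation":[-0.1,0,0],"angular":[0,0,0],"jaw":0.4},{"translation":[-0.2,0,0],"angular":[0,0,0],"jaw":0.4},{"translation":[-0.3,0,0],"angular":[0,0,0],"jaw":0.4},{"translation":[-0.4,0,0],"angular":[0,0,0],"jaw":0.4},{"translation":[-0.5,0,0.1],"angular":[0,0,0],"jaw":0.4},{"translation":[-0.6,0,0.1],"angular":[0,0,0],"jaw":0.4},{"translation":[-0.7,0,0.1],"angular":[0,0,0],"jaw":0.4},{"translation":[-0.8,0,0.1],"angular":[0,0,0],"jaw":0.4}]'

```

```text
t: 26.85
ee_pos: [460.9, -219.4, 36.0]
orientation: [0.231, 2.983, -0.018]
ft_force: [-2.3, 1.0, 2.6]
width: 45.5
grasp_force: 30.0
```

```bash

python3 -m creep '[{"translation":[-0.1,0,0],"angular":[0,0,0],"jaw":0.4},{"translation":[-0.2,0,0],"angular":[0,0,0],"jaw":0.4},{"translation":[-0.3,0,0],"angular":[0,0,0],"jaw":0.4},{"translation":[-0.4,0,0],"angular":[0,0,0],"jaw":0.4},{"translation":[-0.5,0,0.1],"angular":[0,0,0],"jaw":0.4},{"translation":[-0.6,0,0.1],"angular":[0,0,0],"jaw":0.4},{"translation":[-0.7,0,0.1],"angular":[0,0,0],"jaw":0.4},{"translation":[-0.8,0,0.1],"angular":[0,0,0],"jaw":0.4}]'

```

```text
t: 27.85
ee_pos: [461.7, -219.6, 36.0]
orientation: [0.231, 2.983, -0.018]
ft_force: [-2.2, 0.4, 1.9]
width: 45.7
grasp_force: 30.0
```

```bash

python3 -m creep '[{"translation":[-0.1,0,0],"angular":[0,0,0],"jaw":0.4},{"translation":[-0.2,0,0],"angular":[0,0,0],"jaw":0.4},{"translation":[-0.3,0,0],"angular":[0,0,0],"jaw":0.4},{"translation":[-0.4,0,0],"angular":[0,0,0],"jaw":0.4},{"translation":[-0.5,0,0.1],"angular":[0,0,0],"jaw":0.4},{"translation":[-0.6,0,0.1],"angular":[0,0,0],"jaw":0.4},{"translation":[-0.7,0,0.1],"angular":[0,0,0],"jaw":0.4},{"translation":[-0.8,0,0.1],"angular":[0,0,0],"jaw":0.4}]'

```

```text
t: 28.85
ee_pos: [462.3, -219.6, 36.0]
orientation: [0.231, 2.984, -0.018]
ft_force: [-3.4, -0.6, 3.7]
width: 45.4
grasp_force: 30.0
```

```bash

python3 -m creep '[{"translation":[-0.1,0,0],"angular":[0,0,0],"jaw":0.4},{"translation":[-0.2,0,0],"angular":[0,0,0],"jaw":0.4},{"translation":[-0.3,0,0],"angular":[0,0,0],"jaw":0.4},{"translation":[-0.4,0,0],"angular":[0,0,0],"jaw":0.4},{"translation":[-0.5,0,0],"angular":[0,0,0],"jaw":0.4},{"translation":[-0.5,0,0],"angular":[0,0,0],"jaw":0.4},{"translation":[-0.5,0,0],"angular":[0,0,0],"jaw":0.4},{"translation":[-0.5,0,0],"angular":[0,0,0],"jaw":0.4}]'

```

```text
t: 29.85
ee_pos: [462.3, -219.6, 36.0]
orientation: [0.231, 2.984, -0.017]
ft_force: [-6.2, -1.4, 5.7]
width: 45.7
grasp_force: 30.0
```

```bash

python3 -m creep '[{"translation":[-0.1,0,0],"angular":[0,0,0],"jaw":0.4},{"translation":[-0.2,0,0],"angular":[0,0,0],"jaw":0.4},{"translation":[-0.3,0,0],"angular":[0,0,0],"jaw":0.4},{"translation":[-0.4,0,0],"angular":[0,0,0],"jaw":0.4},{"translation":[-0.5,0,0],"angular":[0,0,0],"jaw":0.4},{"translation":[-0.5,0,0],"angular":[0,0,0],"jaw":0.4},{"translation":[-0.5,0,0],"angular":[0,0,0],"jaw":0.4},{"translation":[-0.5,0,0],"angular":[0,0,0],"jaw":0.4}]'

```

```text
t: 30.85
ee_pos: [462.3, -219.6, 36.0]
orientation: [0.231, 2.985, -0.017]
ft_force: [-8.5, -1.2, 6.4]
width: 45.2
grasp_force: 30.0
```

```bash

python3 -m creep '[{"translation":[0.3,0,-0.1],"angular":[0,0,0],"jaw":0.4},{"translation":[0.3,0,-0.1],"angular":[0,0,0],"jaw":0.54},{"translation":[0.3,0,-0.1],"angular":[0,0,0],"jaw":0.6},{"translation":[0.3,0,-0.1],"angular":[0,0,0],"jaw":0.7},{"translation":[0.3,0,-0.1],"angular":[0,0,0],"jaw":0.75},{"translation":[0.3,0,-0.1],"angular":[0,0,0],"jaw":0.75},{"translation":[0.3,0,-0.1],"angular":[0,0,0],"jaw":0.75},{"translation":[0.3,0,-0.1],"angular":[0,0,0],"jaw":0.75}]'
python3 -m creep '[{"translation":[0,0,-10],"angular":[0,0,0],"jaw":0.75},{"translation":[0,0,-30],"angular":[0,0,0],"jaw":0.75},{"translation":[0,0,-60],"angular":[0,0,0],"jaw":0.75},{"translation":[0,0,-100],"angular":[0,0,0],"jaw":0.75},{"translation":[0,0,-130],"angular":[0,0,0],"jaw":0.75},{"translation":[0,0,-130],"angular":[0,0,0],"jaw":0.75},{"translation":[0,0,-130],"angular":[0,0,0],"jaw":0.75},{"translation":[0,0,-130],"angular":[0,0,0],"jaw":0.75}]'
python3 - <<'E'
from h import *
c=ctrl.camera_info('wrist');w=ctrl.get_image('wrist');cv2.imwrite('pics/w8.png',w[:,:,::-1])
im=w[:,:,::-1].astype(int);B,Rr=im[...,0],im[...,2];yel=(Rr-B>70)&(Rr>110);g=im.sum(2)//3;sat=im.max(2)-im.min(2)
print([(d['rect'],d['score']) for d in ctrl.look_for('wrist','plate')])
for r in range(130,350,12):
    x=np.where(yel[r,200:440])[0]+200;l=x[x<322];q=x[x>322]
    if len(l)>2 and len(q)>2:
        a,b=ray(c,(l.min()-.5,r),51),ray(c,(q.max()+.5,r),51);u,v=ray(c,(l.max()+.5,r),51),ray(c,(q.min()-.5,r),51)
        print(r,l.min(),l.max(),q.min(),q.max(),'jig mid',((a+b)/2).round(1),np.linalg.norm(a-b).round(1),'in mid',((u+v)/2).round(1),np.linalg.norm(u-v).round(1))
print([(r,g[r,322],(Rr-B)[r,322]) for r in range(120,330,3)])
E
```

```text
t: 31.85
ee_pos: [463.2, -219.8, 36.3]
orientation: [0.231, 2.983, -0.018]
ft_force: [-0.1, 0.3, -0.3]
width: 65.9
grasp_force: 0.0
t: 32.85
ee_pos: [443.4, -216.4, 163.7]
orientation: [0.231, 2.985, -0.016]
ft_force: [-0.4, 0.8, 0.8]
width: 65.8
grasp_force: 0.0
[([293.5, 178.3, 349.8, 286.7], 0.94)]
214 292 295 346 367 jig mid [ 482.2 -214.9] 70.0 in mid [ 480.9 -223.1] 46.0
226 272 291 347 367 jig mid [ 493.1 -225.9] 89.9 in mid [ 493.  -226.4] 51.5
238 273 292 347 367 jig mid [ 506.  -227.5] 90.4 in mid [ 505.9 -227.9] 51.4
250 274 292 347 366 jig mid [ 519.2 -229.6] 90.1 in mid [ 519.1 -230. ] 52.3
262 275 293 346 365 jig mid [ 532.9 -231.7] 89.7 in mid [ 532.9 -232.2] 51.3
274 281 294 346 359 jig mid [ 547.1 -233.9] 79.3 in mid [ 547.1 -233.9] 51.2
286 282 294 346 358 jig mid [ 561.9 -236.3] 78.7 in mid [ 561.9 -236.3] 52.1
[(120, np.int64(126), np.int64(2)), (123, np.int64(125), np.int64(3)), (126, np.int64(123), np.int64(5)), (129, np.int64(118), np.int64(4)), (132, np.int64(115), np.int64(4)), (135, np.int64(113), np.int64(4)), (138, np.int64(113), np.int64(2)), (141, np.int
[... 1508 characters left out ...]
64(-1)), (270, np.int64(204), np.int64(0)), (273, np.int64(203), np.int64(-2)), (276, np.int64(203), np.int64(-1)), (279, np.int64(203), np.int64(-2)), (282, np.int64(201), np.int64(0)), (285, np.int64(207), np.int64(1)), (288, np.int64(58), np.int64(6)), (291, np.int64(70), np.int64(4)), (294, np.int64(75), np.int64(2)), (297, np.int64(73), np.int64(4)), (300, np.int64(74), np.int64(2)), (303, np.int64(75), np.int64(2)), (306, np.int64(76), np.int64(3)), (309, np.int64(76), np.int64(1)), (312, np.int64(75), np.int64(0)), (315, np.int64(75), np.int64(1)), (318, np.int64(72), np.int64(0)), (321, np.int64(130), np.int64(2)), (324, np.int64(205), np.int64(4)), (327, np.int64(204), np.int64(5))]
```

```bash

python3 -m creep '[{"translation":[30,0,-40],"angular":[0,0,0],"jaw":0.75},{"translation":[60,0,-80],"angular":[0,0,0],"jaw":0.75},{"translation":[60,0,-130],"angular":[0,0,0],"jaw":0.75},{"translation":[60,0,-130],"angular":[0,0,0],"jaw":0.75},{"translation":[60,0,-130],"angular":[0,0,0],"jaw":0.75},{"translation":[60,0,-130],"angular":[0,0,0],"jaw":0.75},{"translation":[60,0,-130],"angular":[0,0,0],"jaw":0.75},{"translation":[60,0,-130],"angular":[0,0,0],"jaw":0.75}]'
python3 - <<'E'
from h import *
def prof(n,z=51):
    c=ctrl.camera_info(n);im=ctrl.get_image(n).astype(float)
    K=np.array(c['camera_matrix']);T=np.linalg.inv(np.array(c['world_from_camera']))
    for off in (-12,0,12):
        out=[]
        for s in list(range(-40,-28,2))+list(range(76,100,2)):
            x=482.5+s*.987-off*-.16;y=-222.9-s*.16+off*.987;p=T@[x,y,z,1];u=K@[p[0],-p[1],-p[2]];u=u[:2]/u[2]
            v=cv2.getRectSubPix(im.astype(np.float32),(1,1),(float(u[0]),float(u[1])))[0,0];out.append((s,int(v.mean()),int(v[0]-v[2])))
        print(n,off,out)
for n in ('wrist','top','scene'): prof(n)
for n in('top','wrist','scene'):print(n,[(d['rect'],d['score']) for d in ctrl.look_for(n,'plate')])
E
```

```text
t: 33.95
ee_pos: [366.0, -204.4, 283.6]
orientation: [0.231, 2.985, -0.017]
ft_force: [-1.2, 0.2, 1.2]
width: 66.0
grasp_force: 0.0
wrist -12 [(-40, 127, 3), (-38, 123, 3), (-36, 108, 3), (-34, 157, 0), (-32, 217, -1), (-30, 213, -2), (76, 202, -1), (78, 201, -1), (80, 203, -1), (82, 204, -3), (84, 195, -3), (86, 160, 77), (88, 178, 139), (90, 187, 139), (92, 186, 138), (94, 183, 138), (96, 185, 139), (98, 187, 142)]
wrist 0 [(-40, 128, 3), (-38, 128, 3), (-36, 112, 3), (-34, 163, 0), (-32, 216, -3), (-30, 212, -3), (76, 198, 0), (78, 199, 0), (80, 199, 0), (82, 200, -3), (84, 192, 0), (86, 160, 87), (88, 178, 142), (90, 186, 139), (92, 184, 138), (94, 184, 138), (96, 185, 139), (98, 187, 143)]
wrist 12 [(-40, 120, 3), (-38, 119, 3), (-36, 111, 2), (-34, 171, -1), (-32, 225, -1), (-30, 218, 0), (76, 205, 1), (78, 206, 1), (80, 205, 0), (82, 207, -3), (84, 195, -6), (86, 149, 82), (88, 179, 139), (90, 185, 139), (92, 183, 138), (94, 184, 138), (96, 184, 139), (98, 185, 143)]
top -12 [(-40, 202, 6), (-38, 201, 5), (-36, 143, 2), (-34, 196, -1), (-32, 216, -1), (-30, 215, -1), (76, 215,
[... 1088 characters left out ...]
, -1), (-34, 168, -3), (-32, 165, -3), (-30, 164, -3), (76, 166, -3), (78, 166, -3), (80, 166, -3), (82, 169, 5), (84, 160, 50), (86, 153, 116), (88, 158, 132), (90, 159, 133), (92, 159, 133), (94, 159, 133), (96, 159, 134), (98, 159, 134)]
scene 12 [(-40, 145, 3), (-38, 147, 2), (-36, 160, 0), (-34, 170, -2), (-32, 168, -3), (-30, 166, -4), (76, 170, -2), (78, 170, -3), (80, 168, -3), (82, 171, 6), (84, 162, 56), (86, 155, 122), (88, 159, 132), (90, 159, 133), (92, 159, 133), (94, 159, 133), (96, 160, 133), (98, 159, 132)]
top [([370.9, 154.8, 394.5, 209.9], 0.69), ([214.9, 221.6, 254.8, 252.9], 0.68)]
wrist [([302.6, 205.0, 339.6, 280.8], 0.65)]
scene [([233.7, 177.5, 279.7, 217.8], 0.81)]
```

The plate's top runs straight into the yellow stop, with no dark gap on any of the three lines in any camera. Its near end overhangs the mouth by about 35 mm. It is home, so I'll hand in.

```bash
python3 -c "
from workcell import ctrl
print(ctrl.close_job())"
```

```text
the job is handed in; nothing more can be done
None
```

The job is handed in: the plate was slid out, gripped and lifted, and now lies flat in the yellow jig against the stop, released, with the arm clear; the hand-in call returned no verdict.

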